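# Drift out the core pin and knock a potted module out of its mould

## Task

Get the cured black module out of its mould: with the blue-handled drift punch, push the core pin right through the mould so that it drops into the yellow catch trough, and lay the drift back down flat on the bench. Then push the red ejector lever all the way down so that the knockout rod lifts the module proud of the mould, and take the module out and stand it upright in the blue tray without dropping it. Leave the multimeter, the bottle and the solder reel where they are.

Things in the scene. Friction and masses are not known exactly. Their poses are not given: they have to be found in the camera images.
- fixture: Demoulding stand, fixed: steel base 190 x 120 mm, two cheeks, and on them (z 100 to 162 mm) an aluminium mould 122 (x) x 80 mm (y), open on top. Outer faces x = -61/+61, y = -40/+40; side walls 15 mm. Origin at bench height under the mould's centre; x towards the back (lever sticks out to -x), y towards the catch trough, z up. The black module fills the pocket, flush with the top.
- bore_entry (a point): Centre of the core-pin bore's mouth on the mould's -y face (fixture x 0, y -40, z 137 mm), where the drift goes in; nothing stands on that side. The bore is 16 mm, straight, along fixture y, 80 mm long through wall, module and wall. The core pin in it locks the module down.
- trough (a point): Centre of the floor of the yellow catch trough, open on top, on the stand's +y side. In the fixture frame: x -60 to 60, y 40 to 145 mm, floor z = 18, rim z = 60.
- core_pin: Steel pin, 14 mm diameter, 76 mm long, its axis its own y, origin at its centre. Loose slide fit in the bore, about 2 mm inside the mould's faces at both ends, so it cannot be gripped; a few N push it along. It falls off into the trough when the drift's tip is about 80 mm in from the entry face; 85 to 95 mm is sure.
- drift: Drift punch lying on the bench. Blue octagonal handle 18 mm across flats (flats to the sides), 80 mm long, from x = -60 to +20 mm; steel nose 10 mm diameter from x = 20 to 120 (its first 6 mm taper from 15). Origin on its axis in the handle, near its centre of mass, 9 mm above the bench; x points to the nose tip. 0.22 kg.
- drift_tip (a point): Centre of the drift's nose tip, 120 mm from the drift's origin along its x.
- module: Black block 90 (x) x 48.4 (y) x 50 mm (z), brass inserts on top, 16 mm cross hole along y, 25 mm above its underside. 0.25 to 0.5 kg. Origin: centre of underside, 112 mm above the bench at the start, axes along the fixture's; 0.8 mm play in the pocket. The full lever stroke lifts it 36 mm; it then stays up on the rod and can be gripped across its 48.4 mm width.
- knockout (a joint): Height of the knockout rod in m: 0 down, 0.0405 fully up. Steel rod with a 29 mm head in a hole in the mould's floor, under the module; first 4 mm free play. Driven by the lever (0.0675 m per rad); stays where it is left.
- lever (a joint): Ejector lever angle in rad: 0 pad up, 0.6 pad fully down and rod fully up. Pivot along fixture y at fixture x = -67.5, z = 65 mm. Takes about 8 to 15 N down on the pad and stays where it is left. Cannot be pushed down while the core pin is in.
- lever_pad (a point): Centre of the top face of the red palm pad (58 x 50 mm, 10 mm thick) at the lever's outer end. Angle 0: fixture x = -167, z = 115 mm. Angle 0.6 rad: x = -178, z = 50 mm. The pad tips with the lever, 0.3 rad either way. Press it straight down at its middle.
- tray: Blue open tray fixed on the bench, outside 120 (x) x 150 mm (y), walls 5 mm thick and 22 mm high, floor 5 mm above the bench. Origin at the centre of its underside. It stands front left or front right, in exchange with the multimeter.
- multimeter: Yellow handheld multimeter lying face up, 80 (x) x 170 (y) x 34 mm. Origin at the centre of its underside. Bystander.
- release_bottle: White bottle standing left of the trough, 56 mm diameter, 140 mm tall. Origin at the centre of its underside. Bystander.
- solder_reel: Blue reel of solder standing on its flange at the front, right of the lever, 56 mm diameter, 48 mm tall. Origin at the centre of its underside. Bystander.
Things that resemble listed ones, but are neither listed nor needed, are in the scene too. Of the things shaped like the drift, the blue one is meant.

How it is judged:
By the outcome, as a careful person would: the job done as asked, in the order asked, and still so for the second after the job is handed in, with the robot touching nothing.
It also fails if it takes over 72 s, if anything falls off the work surface, if the arm or the gripper's body presses on something with over 40 N, if the wrist force passes 120 N, or if a joint passes its speed limit or range.

## Robot

A 6-joint arm with a two-finger parallel gripper is mounted at the origin on the work surface. World frame = base frame: x ahead of the robot, y to its left, z up, the work surface at z = 0. Lengths are in mm, angles in rad, forces in N, time in s.
With the tool pointing down it reaches from about 350 to 975 mm from the base axis. Payload 7.1 kg.
Tool frame: the origin (TCP) lies between the finger pads; the fingertips stand 19 mm ahead of it and the grasp point (between the pads) is the TCP; z points along the fingers, y is the line along which they close (so a half turn about z gives the same grasp; the last joint's range is limited). The gripper opens to 88 mm and grips with 3 to 60 N. Pads are 20 mm wide; open, the fingers measure 115 mm over their backs; the gripper's body (75 mm by 178 mm) begins 61 mm behind the grasp point.
Start: joints at [-1.336, 0.423, 1.63, -0, 1.089, -0.019], TCP at [156.946, -604.957, 241.675] pointing down, gripper open.
Joint ranges: [-3, 3], [-0.9, 2.11], [0.09, 2.58], [-1.31, 4.45], [0.11, 2.69], [-2.54, 2.54]. Speed limits (rad/s): [2.39, 2.39, 3.01, 3.14, 3.14, 3.14].

## Interface

Orientations are given as a rotation vector (axis times angle).
In Python, from workcell import ctrl gives the robot as it stands.
- The arm moves only by the tool arm_command, never from a script. Its argument "series" is a list of rows, each an object with "linear": the shift along the tool's x, y, z in m, a list of three; "turn": the turn about the tool's z in rad. A call has 1 to 10 rows; each row shifts and turns the commanded pose from where the row before left it, along the tool's axes as they then stand; what a row does not reach is not made up. A row lasts 1/10 s, in which the tool goes at most 50 mm and 8.59 degrees, less where a joint would pass 70% of its speed; a pose out of reach is approached as far as the arm can. A call with a gripper value outside its range is refused whole. "jaw" is the opening, from -1 (shut) to 1 (fully open), set as the call begins (left out, the last holds). The fingers move at their own pace and stop on an object; the grip force is fixed at half the most. Time passes only in rows, so rows that do not move let the fingers close. It gives the time, the measured TCP pose, the force, the opening and the grip force at its end, in the units of the state.
- ctrl.get_obs(): the state, without advancing time (a new reading comes with each control period).
- ctrl.get_image(name): name is "scene" or "top" or "wrist"; returns a dict with "frame" (384x512x3 uint8, blue, green, red), "fx", "fy", "cx", "cy" (pixels), "rvec" (rotation vector, rad) and "tvec" (3), from world to camera coordinates, as OpenCV has them. Camera axes: x right, y down, z forward; pixel columns grow to the right and rows downward; lengths in mm; the calibration is good to about 2 mm. A picture is of the moment at which its call begins. There is no depth.
- ctrl.close_job(): hands the job in; it is judged then, once.
The state is a dict: "t": time; "qpos": joint angles; "qvel": joint speeds; "joint_torque": joint torques, N m; "ee_pos": TCP position; "orientation": TCP orientation; "ft_force": force on the tool from outside, world axes, zero at the start; "moment": the same for the moment, N m; "width": finger opening in mm; "grasp_force": force on a finger pad.
Only numpy, scipy, OpenCV 4.12 (cv2) and the standard library are available. Lean on these libraries where they do the work, as an engineer would, in place of code of your own. Each camera call takes 0.05 s, during which the arm holds its last target. There are 200 camera calls.

## Working session

There is one attempt and no reset: what is moved stays moved. The work goes in short steps, Python scripts to look and compute and a tool call to move; the robot and the scene stay as the last step left them, time stands still between calls to the robot, and variables do not carry over. Pictures are saved under pics/ and viewed, at most 10 in all, crops included, and the job is handed in when it is done.

Besides the shell and the picture viewer there is one more tool, called as name(argument=value, ...), one argument or row to a line, values as JSON. arm_command: Moves the arm, as the interface text tells. Its arguments: {"type":"object","properties":{"series":{"type":"array"},"jaw":{"type":"number"}},"required":["series"]}

```bash
mkdir -p pics
cat > h.py <<'E'
import numpy as np, cv2
from scipy.spatial.transform import Rotation as R
from workcell import ctrl
def img(name):
    d=ctrl.get_image(name); d['K']=np.array([[d['fx'],0,d['cx']],[0,d['fy'],d['cy']],[0,0,1]],float)
    d['R']=cv2.Rodrigues(np.array(d['rvec'],float))[0]; d['t']=np.array(d['tvec'],float); return d
def ray(d,u,v):
    C=-d['R'].T@d['t']; r=d['R'].T@np.array([(u-d['cx'])/d['fx'],(v-d['cy'])/d['fy'],1]); return C,r
def onz(d,u,v,z):
    C,r=ray(d,u,v); return C+r*(z-C[2])/r[2]
def proj(d,P):
    return cv2.projectPoints(np.array(P,float).reshape(-1,1,3),np.array(d['rvec'],float),np.array(d['tvec'],float),d['K'],None)[0].reshape(-1,2)
def st():
    o=ctrl.get_obs(); print('t',round(o['t'],2),'p',np.round(o['ee_pos'],1),'o',np.round(o['orientation'],3),'w',o['width'],'g',o['grasp_force'],'F',np.round(o['ft_force'],1),'q',np.round(o['qpos'],3))
    return o
E
python3 - <<'E'
from h import *
a=img('scene');b=img('top')
np.save('s.npy',a,allow_pickle=True);np.save('t.npy',b,allow_pickle=True)
for n,d in(('scene',a),('top',b)):
    cv2.imwrite(f'pics/{n}.png',cv2.resize(d['frame'],(800,600),interpolation=cv2.INTER_CUBIC)); print(n,-d['R'].T@d['t'],d['fx'],d['R'][2])
st()
E
```

```text
scene [1054.89216855  822.2184147   739.79464619] 428.243616103834 [-0.45560907 -0.71429893 -0.53122257]
top [ 394.2292597   -33.37763963 1526.29889752] 498.6450824040712 [ 0.09408091 -0.0175433  -0.99540997]
t 0.1 p [ 156.8 -604.5  241. ] o [-3.115 -0.397  0.   ] w 87.70863535580419 g 0.0 F [ 0.3 -0.5  0. ] q [-1.336  0.424  1.631  0.     1.089 -0.019]
```

View pics/scene.png

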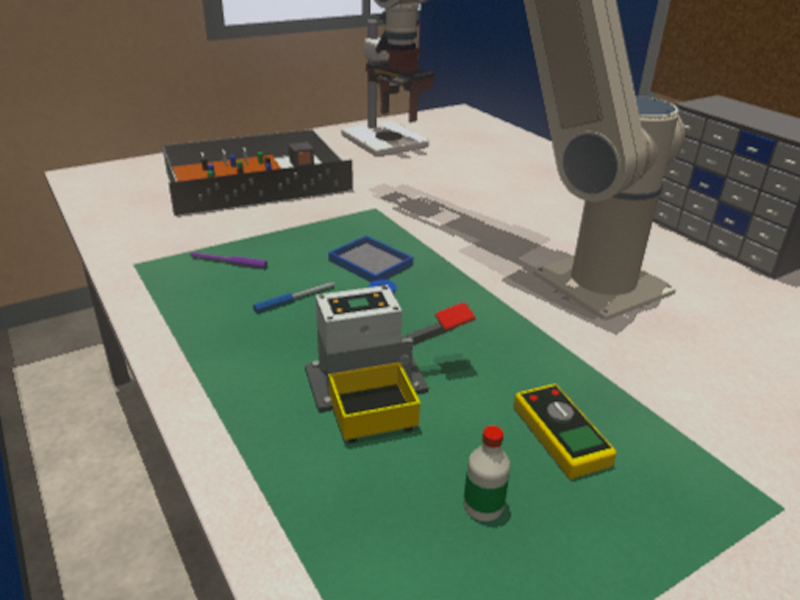

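View pics/top.png

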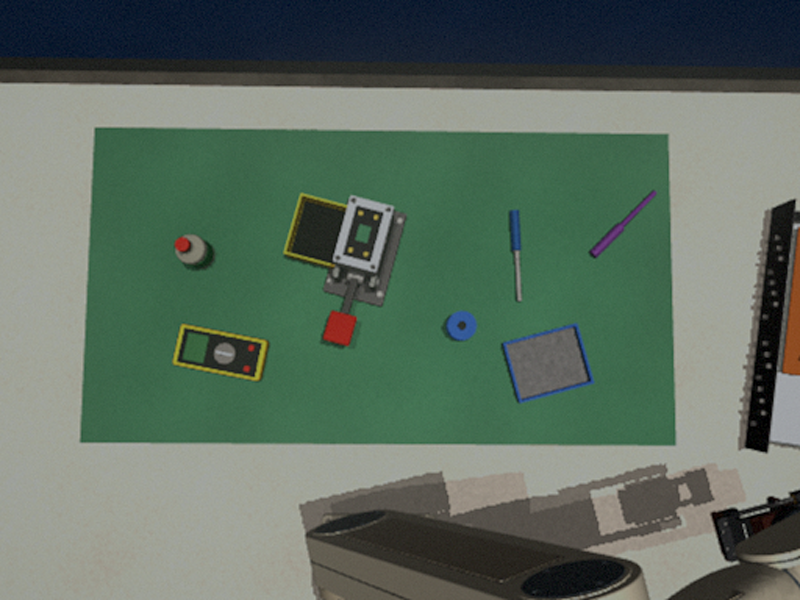

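The scene view shows the stand with trough centre at about (365,350) and the red pad at (455,317). The top view (800 px scale) shows the mould at (363,234), pad (340,328), tray (547,363), reel (461,325), meter (220,353) and bottle (190,250).
There are two drift-shaped things: the blue one (handle 515,210 to 517,250, nose to 519,300) and a purple one (590,255 to 655,192). The blue one fits the description.

```bash
cat > m.py <<'E'
from h import *
d=np.load('t.npy',allow_pickle=True).item(); f=d['frame']; k=1/1.5625
hsv=cv2.cvtColor(f,cv2.COLOR_BGR2HSV); H,S,V=cv2.split(hsv)
def box(m,x0,y0,x1,y1):
    w=np.zeros(m.shape,np.uint8); s=np.s_[int(y0*k):int(y1*k),int(x0*k):int(x1*k)]; w[s]=m[s]*255
    c=max(cv2.findContours(w,cv2.RETR_EXTERNAL,cv2.CHAIN_APPROX_NONE)[0],key=cv2.contourArea); return c,cv2.minAreaRect(c)
def rep(n,r,z):
    P=np.array([onz(d,u,v,z)[:2] for u,v in cv2.boxPoints(r)]); e=P[1]-P[0];g=P[2]-P[1]
    print(n,'c',P.mean(0).round(1),'sides',np.linalg.norm(e).round(1),np.degrees(np.arctan2(e[1],e[0])).round(1),np.linalg.norm(g).round(1),np.degrees(np.arctan2(g[1],g[0])).round(1)); return P
blue=((H>100)&(H<130)&(S>120)&(V>40)).astype(np.uint8)
red=(((H<8)|(H>172))&(S>150)&(V>80)).astype(np.uint8)
wh=((S<60)&(V>120)).astype(np.uint8)
c,r=box(wh,330,185,400,280); rep('mould top z162',r,162)
c,r=box(red,315,300,365,355); rep('pad z115',r,115)
c,r=box(blue,490,315,600,410); rep('tray rim z22',r,22)
c,r=box(blue,440,305,485,345); rep('reel z48',r,48)
c,r=box(blue,500,195,530,262); rep('handle z12',r,12)
nose=((S<90)&(V>70)).astype(np.uint8)
c2,r2=box(nose,505,248,530,310); rep('nose z9',r2,9); print(r2)
yel=((H>20)&(H<35)&(S>120)&(V>80)).astype(np.uint8)
c,r=box(yel,165,315,275,390); rep('meter z34',r,34)
cv2.imwrite('pics/crop.png',cv2.resize(f[115:270,200:430],None,fx=3.4,fy=3.4,interpolation=cv2.INTER_CUBIC))
E
python3 m.py
```

```text
mould top z162 c [622.5  31.5] sides 123.6 -13.9 81.1 -104.5
pad z115 c [456.9  73.6] sides 55.4 -15.0 48.6 -105.5
tray rim z22 c [ 396.7 -321.6] sides 152.9 -74.6 120.3 -165.6
reel z48 c [ 466.2 -152.3] sides 53.6 -89.5 53.5 180.0
handle z12 c [ 656.7 -260.7] sides 16.4 -86.0 75.5 -177.0
nose z9 c [ 567.3 -266.7] sides 11.9 -85.6 99.4 -176.5
((331.2655334472656, 175.98231506347656), (32.19519805908203, 3.8581020832061768), 86.18592071533203)
meter z34 c [412.4 306.4] sides 79.7 -9.1 172.0 -100.6
```

View pics/crop.png

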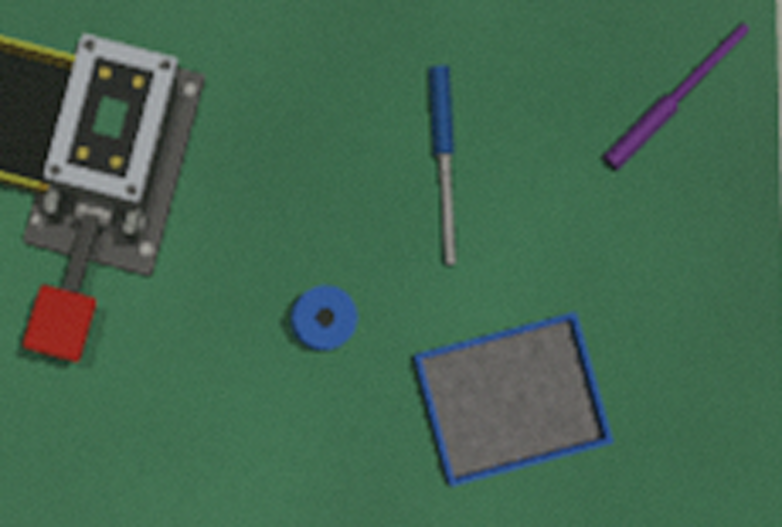

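The crop confirms the blue drift, handle (440,67) to (443,152) and nose tip (450,262) pointing at the robot; the purple one at (610,160) is the lookalike. The measured sizes match those given (mould 123.6x81, tray 153x120, handle 75x16, nose 99), and the pad is 171 mm from the mould centre at the same yaw. So fixture is at (622,31) with yaw -14.2°, the drift origin at about (637,-262) with its x at -176.7°, and the tray yaw is 15°.

arm_command(
  series=[
    {"linear": [0.04,-0.015,0],"turn": 0},
    {"linear": [0.04,-0.015,0],"turn": 0},
    {"linear": [0.04,-0.015,0],"turn": 0},
    {"linear": [0.04,-0.015,0],"turn": 0},
    {"linear": [0.04,-0.015,0],"turn": 0},
    {"linear": [0.04,-0.015,0],"turn": 0},
    {"linear": [0.04,-0.015,0],"turn": 0},
    {"linear": [0.04,-0.015,0],"turn": 0},
    {"linear": [0.04,-0.015,0],"turn": 0},
    {"linear": [0.04,-0.015,0],"turn": 0},
  ],
)

```text
t: 1.1
ee_pos: [507.6, -358.0, 241.4]
orientation: [-3.116, -0.398, 0.001]
ft_force: [-0.3, -0.3, 0.2]
width: 87.9
grasp_force: 0.0
```

arm_command(
  series=[
    {"linear": [0.04,-0.015,0.01],"turn": 0},
    {"linear": [0.04,-0.015,0.01],"turn": 0},
    {"linear": [0.04,-0.015,0.01],"turn": 0},
    {"linear": [0.03,-0.015,0.01],"turn": 0},
    {"linear": [0,0,0.02],"turn": -0.145},
    {"linear": [0,0,0.02],"turn": -0.145},
    {"linear": [0,0,0.02],"turn": -0.145},
    {"linear": [0,0,0],"turn": -0.145},
    {"linear": [0,0,0],"turn": -0.145},
    {"linear": [0,0,0],"turn": -0.145},
  ],
)

```text
t: 2.1
ee_pos: [636.2, -263.3, 140.8]
orientation: [-2.652, -1.681, 0.001]
ft_force: [-0.1, -0.4, 0.4]
width: 87.8
grasp_force: 0.0
```

arm_command(
  series=[
    {"linear": [0,0,0],"turn": -0.145},
    {"linear": [0,0,0],"turn": -0.145},
    {"linear": [0,0,0],"turn": -0.145},
    {"linear": [0,0,0],"turn": -0.145},
    {"linear": [0,0,0],"turn": -0.145},
    {"linear": [0,0,0],"turn": -0.145},
    {"linear": [0,0,0],"turn": -0.145},
    {"linear": [0,0,0],"turn": -0.145},
    {"linear": [0,0,0],"turn": -0.145},
    {"linear": [0,0,0],"turn": -0.145},
  ],
)

```text
t: 3.1
ee_pos: [636.3, -263.4, 141.1]
orientation: [-0.871, -3.018, -0.0]
ft_force: [-0.1, 0.1, -0.3]
width: 87.8
grasp_force: 0.0
```

arm_command(
  series=[
    {"linear": [0,0,0],"turn": -0.145},
    {"linear": [0,0,0],"turn": -0.145},
    {"linear": [0,0,0],"turn": -0.145},
    {"linear": [0,0,0],"turn": -0.145},
    {"linear": [0,0,0],"turn": 0},
    {"linear": [0,0,0],"turn": 0},
  ],
)

```text
t: 3.7
ee_pos: [636.4, -263.5, 141.3]
orientation: [0.013, -3.141, -0.0]
ft_force: [-0.3, 0.0, 0.3]
width: 87.7
grasp_force: 0.0
```

```bash
cat >> h.py <<'E'
def yaw(o): return 2*np.arctan2(o['orientation'][1],o['orientation'][0])
def delta(P,deg=None):
    "tool-axis shift (m) to world P, after turn to yaw deg"
    o=st(); y=yaw(o); a=y if deg is None else np.radians(deg)
    turn=-((a-y+np.pi)%(2*np.pi)-np.pi); D=np.array(P)-o['ee_pos']
    f=lambda t:np.round([D[0]*np.cos(t)+D[1]*np.sin(t),D[0]*np.sin(t)-D[1]*np.cos(t),-D[2]],1)
    print('yaw',np.degrees(y).round(2),'turn',round(turn,3),'lin now',f(y),'lin after turn',f(a))
E
python3 - <<'E'
from h import *
d=img('wrist'); cv2.imwrite('pics/w1.png',d['frame']); np.save('w.npy',d,allow_pickle=True)
hsv=cv2.cvtColor(d['frame'],cv2.COLOR_BGR2HSV);H,S,V=cv2.split(hsv)
m=((H>100)&(H<130)&(S>120)&(V>40)).astype(np.uint8)*255
for c in cv2.findContours(m,cv2.RETR_EXTERNAL,cv2.CHAIN_APPROX_NONE)[0]:
    if cv2.contourArea(c)<300: continue
    r=cv2.minAreaRect(c); P=np.array([onz(d,u,v,12)[:2] for u,v in cv2.boxPoints(r)]); e=P[1]-P[0];g=P[2]-P[1]
    print(np.round(r[0]),P.mean(0).round(1),np.hypot(*e).round(1),np.degrees(np.arctan2(e[1],e[0])).round(1),np.hypot(*g).round(1),np.degrees(np.arctan2(g[1],g[0])).round(1))
delta([636.7,-261.9,22],183.3)
E
```

```text
[255. 210.] [ 660.  -262.1] 17.1 93.2 83.0 3.5
[394.  21.] [ 482.7 -143.6] 77.2 90.5 32.5 11.7
[140.   6.] [ 473.4 -361.5] 48.4 90.5 9.6 -4.8
t 3.75 p [ 636.5 -263.5  141.4] o [ 0.014 -3.141 -0.   ] w 87.81593315999073 g 0.0 F [ 0.7 -0.   1. ] q [-0.41   0.628  1.538  0.     0.976 -1.989]
yaw -179.5 turn -0.049 lin now [ -0.3   1.6 119.4] lin after turn [ -0.3   1.6 119.4]
```

View pics/w1.png

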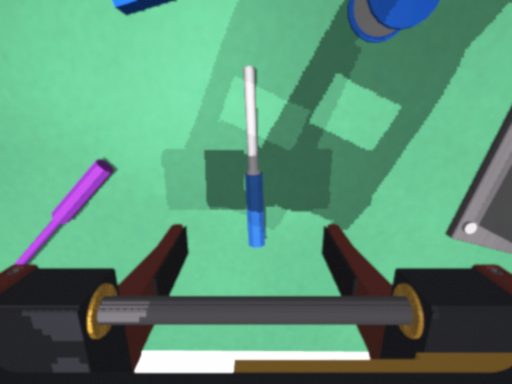

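The wrist view shows the blue drift at (255,210) lying centred between the fingers, with its nose away to (250,68). It needs only a 0.05 rad turn before going straight down.

arm_command(
  series=[
    {"linear": [0,0,0.02],"turn": -0.05},
    {"linear": [0,0,0.025],"turn": 0},
    {"linear": [0,0,0.025],"turn": 0},
    {"linear": [0,0,0.025],"turn": 0},
    {"linear": [0,0,0.015],"turn": 0},
    {"linear": [0,0,0.009],"turn": 0},
    {"linear": [0,0,0],"turn": 0},
    {"linear": [0,0,0],"turn": 0},
  ],
)

```text
t: 4.55
ee_pos: [637.2, -263.8, 23.4]
orientation: [-0.097, 3.139, -0.001]
ft_force: [0.4, 1.2, 1.2]
width: 87.7
grasp_force: 0.0
```

arm_command(
  jaw=-1,
  series=[
    {"linear": [0,0,0],"turn": 0},
    {"linear": [0,0,0],"turn": 0},
    {"linear": [0,0,0],"turn": 0},
    {"linear": [0,0,0],"turn": 0},
    {"linear": [0,0,0],"turn": 0},
    {"linear": [0,0,0],"turn": 0},
    {"linear": [0,0,0],"turn": 0},
    {"linear": [0,0,0],"turn": 0},
  ],
)

```text
t: 5.35
ee_pos: [636.6, -263.6, 22.6]
orientation: [0.098, -3.14, 0.0]
ft_force: [0.5, 0.1, 0.3]
width: 27.2
grasp_force: 0.0
```

arm_command(
  series=[
    {"linear": [0,0,0],"turn": 0},
    {"linear": [0,0,0],"turn": 0},
    {"linear": [0,0,0],"turn": 0},
    {"linear": [0,0,0],"turn": 0},
  ],
)

```text
t: 5.75
ee_pos: [636.6, -263.7, 22.7]
orientation: [-0.098, 3.14, -0.0]
ft_force: [0.5, -0.1, 0.1]
width: 17.6
grasp_force: 30.0
```

arm_command(
  series=[
    {"linear": [0,0,-0.02],"turn": 0},
    {"linear": [0,0,-0.03],"turn": 0},
    {"linear": [0,0,-0.03],"turn": 0},
    {"linear": [0,0,-0.03],"turn": 0},
    {"linear": [0,0,-0.017],"turn": 0},
    {"linear": [0,0,0],"turn": 0.1},
    {"linear": [0,0,0],"turn": 0.14},
    {"linear": [0,0,0],"turn": 0.14},
    {"linear": [0,0,0],"turn": 0.14},
    {"linear": [0,0,0],"turn": 0.14},
  ],
)

```text
t: 6.75
ee_pos: [636.2, -263.4, 149.9]
orientation: [-0.934, -2.999, -0.0]
ft_force: [1.2, -0.6, -2.6]
width: 17.7
grasp_force: 30.0
```

```bash
cat >> h.py <<'E'
Y=np.radians(-14.2); FC=np.array([622.5,31.5])
def fx(x,y,z): return [FC[0]+x*np.cos(Y)-y*np.sin(Y),FC[1]+x*np.sin(Y)+y*np.cos(Y),z]
E
python3 - <<'E'
from h import *
delta(fx(0,-190,150),75.8); print(fx(0,-190,150))
E
```

```text
t 6.75 p [ 636.2 -263.4  149.9] o [-0.934 -2.999 -0.   ] w 17.65786962654997 g 29.971637197304517 F [ 1.2 -0.6 -2.6] q [-0.41   0.617  1.535  0.     0.99  -1.377]
yaw -214.58 turn 1.215 lin now [ 1.125e+02  5.690e+01 -1.000e-01] lin after turn [ 92.5 -85.6  -0.1]
[np.float64(575.8915966830275), np.float64(-152.69461648007638), 150]
```

arm_command(
  series=[
    {"linear": [0,0,0],"turn": 0.135},
    {"linear": [0,0,0],"turn": 0.135},
    {"linear": [0,0,0],"turn": 0.135},
    {"linear": [0,0,0],"turn": 0.135},
    {"linear": [0,0,0],"turn": 0.135},
    {"linear": [0,0,0],"turn": 0.135},
    {"linear": [0,0,0],"turn": 0.135},
    {"linear": [0,0,0],"turn": 0.135},
    {"linear": [0,0,0],"turn": 0.135},
  ],
)

```text
t: 7.65
ee_pos: [636.2, -263.3, 149.8]
orientation: [-2.478, -1.93, 0.0]
ft_force: [0.4, -0.2, -2.2]
width: 17.8
grasp_force: 30.0
```

arm_command(
  series=[
    {"linear": [0.02,-0.02,0],"turn": 0},
    {"linear": [0.03,-0.03,0],"turn": 0},
    {"linear": [0.025,-0.025,0],"turn": 0},
    {"linear": [0.015,-0.01,0],"turn": 0},
    {"linear": [0,0,0],"turn": 0},
    {"linear": [0,0,0],"turn": 0},
  ],
)

```text
t: 8.25
ee_pos: [576.7, -156.2, 150.3]
orientation: [2.471, 1.937, 0.001]
ft_force: [-0.2, -0.1, -2.0]
width: 17.7
grasp_force: 30.0
```

Run:
```python
from h import *
d=img('wrist'); np.save('w.npy',d,allow_pickle=True); t=img('top'); np.save('t2.npy',t,allow_pickle=True)
vis=np.hstack([d['frame'],cv2.resize(t['frame'][100:230,190:363],(512,384))])
cv2.imwrite('pics/w2.png',cv2.resize(vis,(800,300)))
cv2.imwrite('pics/w2.png',cv2.resize(d['frame'],(800,600)))
delta(fx(0,-190,150),75.8)
print('bore px',proj(d,[fx(0,-40,137),fx(-61,-40,162),fx(61,-40,162),fx(61,40,162),fx(-61,40,162)])*1.5625)
o=ctrl.get_obs();y=yaw(o);a=np.array([np.cos(y),np.sin(y),0]);p=np.array(o['ee_pos'])-[0,0,13]
print('axis px',proj(d,[p+a*20,p+a*120])*1.5625)
print('wrist cam',-d['R'].T@d['t'])
```

```text
t 8.35 p [ 576.8 -156.8  150. ] o [2.473e+00 1.936e+00 1.000e-03] w 17.55771285109955 g 29.97502873186022 F [ 0.4 -0.9 -1.3] q [-0.285  0.5    1.754 -0.     0.887 -0.043]
yaw 76.11 turn 0.005 lin now [ 3.8 -1.8  0. ] lin after turn [ 3.8 -1.9  0. ]
bore px [[ 394.09839406  -79.30045479]
 [ 140.26163422 -138.49981065]
 [ 645.48197744 -133.73921948]
 [ 721.87361215 -672.48956447]
 [  66.25958302 -681.45309179]]
axis px [[397.21763282 339.25431696]
 [397.47381487  49.29135697]]
wrist cam [596.83018195 -75.55677377 292.65710837]
```

View pics/w2.png

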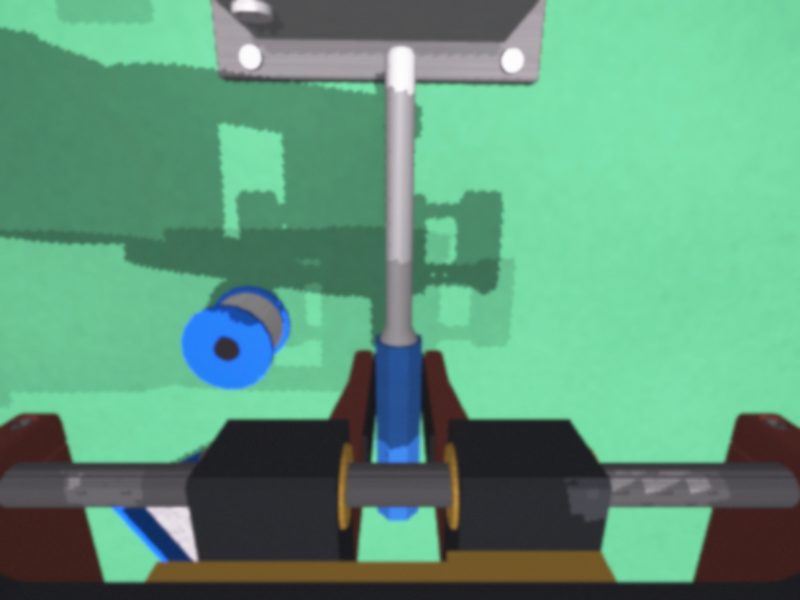

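The wrist view shows the nose straight ahead, its tip at (400,47), within 3 px of the prediction, while the mould is still out of frame. I'll check bore alignment with the top and scene cameras.

Run:
```python
from h import *
s=np.load('s.npy',allow_pickle=True).item(); t=np.load('t2.npy',allow_pickle=True).item()
q=proj(s,[fx(0,40,137),fx(-61,40,162),fx(61,40,162),fx(61,-40,162),fx(-61,-40,162)]); print('scene pred',q.round(1))
o=ctrl.get_obs();y=yaw(o);a=np.array([np.cos(y),np.sin(y),0]);p=np.array(o['ee_pos'])-[0,0,13]
r=proj(t,[p+a*20,p+a*120,fx(0,-40,137),fx(-61,-40,162),fx(61,-40,162),fx(61,40,162),fx(-61,40,162)]); print('top pred',r.round(1))
A=s['frame'].copy();x,yy=int(q[0][0]),int(q[0][1])
A=A[yy-45:yy+30,x-50:x+50]; A=cv2.resize(A,(600,450),interpolation=cv2.INTER_CUBIC)
for P in q: cv2.circle(A,tuple(int(v) for v in ((P[0]-x+50)*6,(P[1]-yy+45)*6)),3,(0,0,255),-1)
B=t['frame'];x,yy=int(r[2][0]),int(r[2][1]);print('top crop origin',x-50,yy-50)
B=cv2.resize(B[yy-50:yy+50,x-40:x+93],(798,600),interpolation=cv2.INTER_CUBIC)
for P in r: cv2.circle(B,tuple(int(v) for v in ((P[0]-x+40)*6,(P[1]-yy+50)*6)),3,(0,0,255),-1)
C=np.hstack([cv2.resize(A,(400,300)),cv2.resize(B,(400,300))])
cv2.imwrite('pics/al.png',np.hstack([cv2.resize(A,(400,300)),B[100:400,100:500]]))
```

```text
scene pred [[233.5 211.1]
 [257.5 199. ]
 [208.8 206.4]
 [202.  189.2]
 [248.1 182.7]]
top pred [[292.3 165.4]
 [257.9 156.6]
 [246.1 154. ]
 [240.3 173.8]
 [251.6 131.6]
 [223.7 124.3]
 [212.2 166.5]]
top crop origin 196 103
```

View pics/al.png

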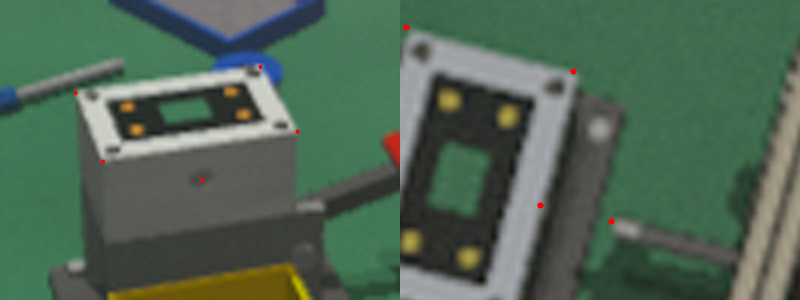

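The projected bore exit (left, 202,180) sits on the hole at (203,178), the corners match, and the drift tip (right, 611,221) lies on the nose. The fixture pose is good, so I'll correct by -2 mm and start the push.

arm_command(
  series=[
    {"linear": [0,-0.002,-0.0005],"turn": 0.005},
    {"linear": [0.01,0,0],"turn": 0},
    {"linear": [0.01,0,0],"turn": 0},
    {"linear": [0.01,0,0],"turn": 0},
    {"linear": [0.01,0,0],"turn": 0},
    {"linear": [0.005,0,0],"turn": 0},
    {"linear": [0,0,0],"turn": 0},
    {"linear": [0,0,0],"turn": 0},
  ],
)

```text
t: 9.15
ee_pos: [584.7, -111.5, 150.2]
orientation: [2.478, 1.932, -0.0]
ft_force: [-1.3, -0.1, -2.1]
width: 17.3
grasp_force: 30.0
```

Run:
```python
from h import *
delta(fx(0,-70,150.5),75.8)
```

```text
t 9.15 p [ 584.7 -111.5  150.2] o [ 2.478  1.932 -0.   ] w 17.31113428497941 g 29.975044846069068 F [-1.3 -0.1 -2.1] q [-0.208  0.497  1.758 -0.     0.887  0.038]
yaw 75.88 turn 0.001 lin now [77.9  1.6 -0.3] lin after turn [77.9  1.5 -0.3]
```

arm_command(
  series=[
    {"linear": [0.008,0.0005,0],"turn": 0},
    {"linear": [0.008,0,0],"turn": 0},
    {"linear": [0.008,0,0],"turn": 0},
    {"linear": [0,0,0],"turn": 0},
    {"linear": [0,0,0],"turn": 0},
  ],
)

```text
t: 9.65
ee_pos: [591.1, -88.2, 150.2]
orientation: [-2.477, -1.932, 0.0]
ft_force: [0.3, 0.0, -1.5]
width: 17.8
grasp_force: 30.0
```

Run:
```python
from h import *
delta(fx(0,-70,150.5),75.8)
d=img('top'); f=d['frame']; 
cv2.imwrite('pics/top3.png',cv2.resize(f[110:190,190:310],None,fx=6,fy=6,interpolation=cv2.INTER_CUBIC))
```

```text
t 9.65 p [591.1 -88.2 150.2] o [-2.477 -1.932  0.   ] w 17.809416094311135 g 29.974910700693727 F [ 0.3  0.  -1.5] q [-0.168  0.5    1.753  0.     0.889  0.078]
yaw -284.11 turn 0.002 lin now [53.7  1.1 -0.3] lin after turn [53.7  1.1 -0.3]
```

The forces stay small with the tip about 36 mm in. I'll push on to 90 mm.

arm_command(
  series=[
    {"linear": [0.008,0.0005,0],"turn": 0},
    {"linear": [0.008,0,0],"turn": 0},
    {"linear": [0.008,0,0],"turn": 0},
    {"linear": [0.008,0,0],"turn": 0},
    {"linear": [0.008,0,0],"turn": 0},
    {"linear": [0.008,0,0],"turn": 0},
    {"linear": [0.007,0,0],"turn": 0},
    {"linear": [0,0,0],"turn": 0},
    {"linear": [0,0,0],"turn": 0},
    {"linear": [0,0,0],"turn": 0},
  ],
)

```text
t: 10.7
ee_pos: [604.9, -35.5, 150.1]
orientation: [-2.478, -1.931, 0.0]
ft_force: [0.8, 0.0, -1.6]
width: 17.8
grasp_force: 30.0
```

Run:
```python
from h import *
delta(fx(0,-70,150.5),75.8)
d=img('scene'); f=d['frame']; 
cv2.imwrite('pics/s3.png',cv2.resize(f[170:300,185:285],None,fx=4,fy=4,interpolation=cv2.INTER_CUBIC))
```

```text
t 10.7 p [604.9 -35.5 150.1] o [-2.478 -1.931  0.   ] w 17.838974391629478 g 29.975161529146135 F [ 0.8  0.  -1.6] q [-0.078  0.51   1.734 -0.     0.898  0.169]
yaw -284.16 turn 0.001 lin now [-0.7  0.6 -0.4] lin after turn [-0.7  0.6 -0.4]
```

View pics/s3.png

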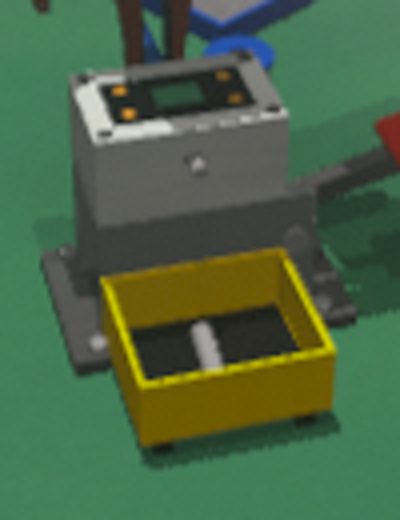

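The pin lies in the trough at (207,345) and the drift tip shows in the bore exit at (197,163). I'll retract straight back and lay the drift on the clear bench there.

arm_command(
  series=[
    {"linear": [-0.01,0,0],"turn": 0},
    {"linear": [-0.015,0,0],"turn": 0},
    {"linear": [-0.015,0,0],"turn": 0},
    {"linear": [-0.015,0,0],"turn": 0},
    {"linear": [-0.015,0,0],"turn": 0},
    {"linear": [-0.015,0,0],"turn": 0},
    {"linear": [-0.015,0,0],"turn": 0},
    {"linear": [-0.015,0,0],"turn": 0},
    {"linear": [-0.015,0,0],"turn": 0},
    {"linear": [-0.005,0,0],"turn": 0},
  ],
)

```text
t: 11.75
ee_pos: [571.5, -167.9, 150.2]
orientation: [2.479, 1.929, -0.0]
ft_force: [0.6, 0.8, -1.8]
width: 17.8
grasp_force: 30.0
```

arm_command(
  series=[
    {"linear": [0,0,0.02],"turn": 0},
    {"linear": [0,0,0.03],"turn": 0},
    {"linear": [0,0,0.03],"turn": 0},
    {"linear": [0,0,0.025],"turn": 0},
    {"linear": [0,0,0.012],"turn": 0},
    {"linear": [0,0,0.006],"turn": 0},
    {"linear": [0,0,0],"turn": 0},
    {"linear": [0,0,0],"turn": 0},
  ],
)

```text
t: 12.55
ee_pos: [572.8, -166.5, 28.2]
orientation: [2.477, 1.93, 0.001]
ft_force: [0.6, -0.1, -2.2]
width: 17.5
grasp_force: 30.0
```

arm_command(
  series=[
    {"linear": [0,0,0.003],"turn": 0},
    {"linear": [0,0,0.002],"turn": 0},
    {"linear": [0,0,0.0005],"turn": 0},
    {"linear": [0,0,0],"turn": 0},
    {"linear": [0,0,0],"turn": 0},
  ],
)

```text
t: 13.05
ee_pos: [572.5, -166.4, 22.6]
orientation: [2.477, 1.93, 0.001]
ft_force: [-1.2, 1.7, 6.0]
width: 17.7
grasp_force: 30.0
```

arm_command(
  jaw=1,
  series=[
    {"linear": [0,0,0],"turn": 0},
    {"linear": [0,0,0],"turn": 0},
    {"linear": [0,0,0],"turn": 0},
    {"linear": [0,0,0],"turn": 0},
    {"linear": [0,0,0],"turn": 0},
    {"linear": [0,0,0],"turn": 0},
  ],
)

```text
t: 13.65
ee_pos: [572.0, -166.3, 21.6]
orientation: [-2.478, -1.931, 0.0]
ft_force: [0.3, -0.0, 0.1]
width: 61.9
grasp_force: 0.0
```

arm_command(
  series=[
    {"linear": [0,0,-0.02],"turn": 0},
    {"linear": [0,0,-0.03],"turn": 0},
    {"linear": [0,0,-0.04],"turn": 0},
    {"linear": [0,0,-0.04],"turn": 0},
    {"linear": [0,0,-0.03],"turn": 0},
    {"linear": [0,0,-0.01],"turn": 0},
  ],
)

```text
t: 14.25
ee_pos: [573.6, -166.8, 195.2]
orientation: [2.475, 1.928, 0.005]
ft_force: [0.5, -0.4, 0.1]
width: 87.8
grasp_force: 0.0
```

Run:
```python
from h import *
delta(fx(-168,0,170),75.8); print(fx(-168,0,170))
d=img('scene'); f=d['frame']; 
cv2.imwrite('pics/s4.png',cv2.resize(f[140:270,140:320],None,fx=4,fy=4,interpolation=cv2.INTER_CUBIC))
```

```text
t 14.25 p [ 573.6 -166.8  195.2] o [2.475 1.928 0.005] w 87.82163664391823 g 0.0 F [ 0.5 -0.4  0.1] q [-0.303  0.437  1.731 -0.     0.968 -0.056]
yaw 75.85 turn 0.001 lin now [ 204.4 -169.1   25.2] lin after turn [ 204.2 -169.3   25.2]
[np.float64(459.63318121761665), np.float64(72.71164082763883), 170]
```

View pics/s4.png

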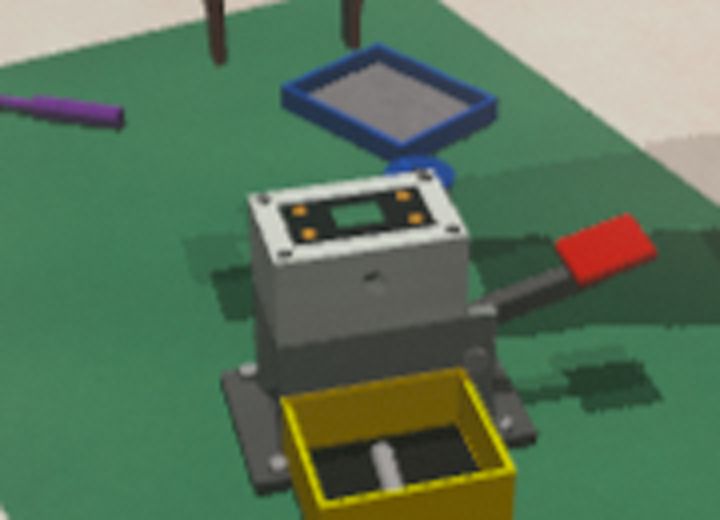

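The pin is at (385,465) in the trough and the pad is still up at (605,248). The drift is hidden behind the mould, so I'll check it from the top camera later. Next the lever, with the fingers shut.

arm_command(
  jaw=-1,
  series=[
    {"linear": [0.02,-0.017,0],"turn": 0},
    {"linear": [0.03,-0.025,0],"turn": 0},
    {"linear": [0.035,-0.03,0],"turn": 0},
    {"linear": [0.035,-0.03,0.005],"turn": 0},
    {"linear": [0.035,-0.03,0.01],"turn": 0},
    {"linear": [0.03,-0.025,0.01],"turn": 0},
    {"linear": [0.019,-0.012,0],"turn": 0},
    {"linear": [0,0,0],"turn": 0.14},
    {"linear": [0,0,0],"turn": 0.14},
    {"linear": [0,0,0],"turn": 0.14},
  ],
)

```text
t: 15.3
ee_pos: [456.8, 73.1, 165.1]
orientation: [-2.829, -1.364, 0.004]
ft_force: [0.4, 0.0, -0.8]
width: 11.3
grasp_force: 0.0
```

arm_command(
  series=[
    {"linear": [0,0,0],"turn": 0.144},
    {"linear": [0,0,0],"turn": 0.144},
    {"linear": [0,0,0],"turn": 0.144},
    {"linear": [0,0,0],"turn": 0.144},
    {"linear": [0,0,0],"turn": 0.144},
    {"linear": [0,0,0],"turn": 0.144},
    {"linear": [0,0,0],"turn": 0.144},
    {"linear": [0,0,0],"turn": 0.144},
    {"linear": [0,0,0],"turn": 0},
  ],
)

```text
t: 16.2
ee_pos: [456.9, 72.7, 165.2]
orientation: [3.117, -0.391, -0.004]
ft_force: [-0.7, 0.0, -0.3]
width: 0.3
grasp_force: 0.0
```

Run:
```python
from h import *
delta(fx(-168,0,140),-14.2)
```

```text
t 16.2 p [456.9  72.7 165.2] o [ 3.117 -0.391 -0.004] w 0.3154279093201078 g 0.0 F [-0.7  0.  -0.3] q [0.132 0.306 2.036 0.    0.803 1.952]
yaw -14.29 turn -0.002 lin now [ 2.6 -0.7 25.2] lin after turn [ 2.6 -0.7 25.2]
```

arm_command(
  series=[
    {"linear": [0,0,0.015],"turn": 0},
    {"linear": [0,0,0.01],"turn": 0},
    {"linear": [-0.001,0,0.007],"turn": 0},
    {"linear": [-0.001,0,0.007],"turn": 0},
    {"linear": [-0.001,0,0.007],"turn": 0},
    {"linear": [-0.001,0,0.007],"turn": 0},
    {"linear": [-0.001,0,0.007],"turn": 0},
    {"linear": [-0.001,0,0.007],"turn": 0},
    {"linear": [0,0,0.007],"turn": 0},
    {"linear": [0,0,0.007],"turn": 0},
  ],
)

```text
t: 17.2
ee_pos: [449.0, 74.6, 85.0]
orientation: [3.117, -0.387, -0.01]
ft_force: [-8.2, 4.9, 9.7]
width: 0.8
grasp_force: 5.8
```

arm_command(
  series=[
    {"linear": [0,0,0.005],"turn": 0},
    {"linear": [0,0,0.004],"turn": 0},
    {"linear": [0,0,0.002],"turn": 0},
    {"linear": [0,0,0],"turn": 0},
  ],
)

```text
t: 17.6
ee_pos: [449.5, 74.5, 73.9]
orientation: [3.117, -0.387, -0.008]
ft_force: [-5.8, 2.8, 5.7]
width: 0.4
grasp_force: 3.4
```

arm_command(
  series=[
    {"linear": [0,0,0.002],"turn": 0},
    {"linear": [0,0,0.002],"turn": 0},
    {"linear": [0,0,0.001],"turn": 0},
    {"linear": [0,0,0],"turn": 0},
  ],
)

```text
t: 18.0
ee_pos: [449.8, 74.5, 70.5]
orientation: [3.117, -0.387, -0.007]
ft_force: [-12.2, 2.2, 29.4]
width: 0.2
grasp_force: 16.1
```

arm_command(
  series=[
    {"linear": [0,0,0.001],"turn": 0},
    {"linear": [0,0,0.001],"turn": 0},
    {"linear": [0,0,0],"turn": 0},
  ],
)

```text
t: 18.3
ee_pos: [449.9, 74.5, 70.0]
orientation: [3.117, -0.387, -0.006]
ft_force: [-18.5, 2.5, 54.8]
width: 0.5
grasp_force: 28.8
```

The force has risen to 55 N against the end stop, so the lever is fully down. I'll back off, rise and go over the module.

arm_command(
  series=[
    {"linear": [0,0,-0.01],"turn": 0},
    {"linear": [0,0,-0.02],"turn": 0},
    {"linear": [0,0,-0.03],"turn": 0},
    {"linear": [0,0,-0.04],"turn": 0},
    {"linear": [0,0,-0.04],"turn": 0},
    {"linear": [0,0,-0.04],"turn": 0},
    {"linear": [0,0,-0.02],"turn": 0},
    {"linear": [0,0,0],"turn": 0},
  ],
)

```text
t: 19.1
ee_pos: [453.8, 74.6, 270.4]
orientation: [-3.116, 0.387, -0.009]
ft_force: [-0.4, 0.0, -0.1]
width: 0.6
grasp_force: 0.0
```

arm_command(
  jaw=1,
  series=[
    {"linear": [0.02,0,0],"turn": 0},
    {"linear": [0.03,0,0],"turn": 0},
    {"linear": [0.03,0,0],"turn": 0},
    {"linear": [0.03,0,0],"turn": 0},
    {"linear": [0.03,0,0],"turn": 0},
    {"linear": [0.02,0,0],"turn": 0},
    {"linear": [0.01,0,0],"turn": 0},
    {"linear": [0,0,0],"turn": 0},
    {"linear": [0,0,0],"turn": 0},
  ],
)

```text
t: 20.0
ee_pos: [615.8, 32.7, 266.5]
orientation: [3.117, -0.388, -0.004]
ft_force: [-0.3, 0.4, -0.4]
width: 68.6
grasp_force: 0.0
```

Run:
```python
from h import *
delta(fx(0,0,186),-14.2)
d=img('scene'); w=img('top')
q=proj(d,[fx(0,24.2,173),fx(-45,24,198),fx(45,24,198)])-[180,130]
A=cv2.resize(d['frame'][130:230,180:310],(520,400),interpolation=cv2.INTER_CUBIC)
for p in q: cv2.circle(A,tuple(int(v*4) for v in p),3,(0,255,0),-1)
B=cv2.resize(w['frame'][115:215,230:300],(280,400),interpolation=cv2.INTER_CUBIC)
cv2.imwrite('pics/s5.png',np.hstack([A,B]))
```

```text
t 20.0 p [615.8  32.7 266.5] o [ 3.117 -0.388 -0.004] w 68.62721515875936 g 0.0 F [-0.3  0.4 -0.4] q [0.034 0.386 1.626 0.    1.132 1.852]
yaw -14.2 turn -0.0 lin now [ 6.8 -0.4 80.5] lin after turn [ 6.8 -0.4 80.5]
```

View pics/s5.png

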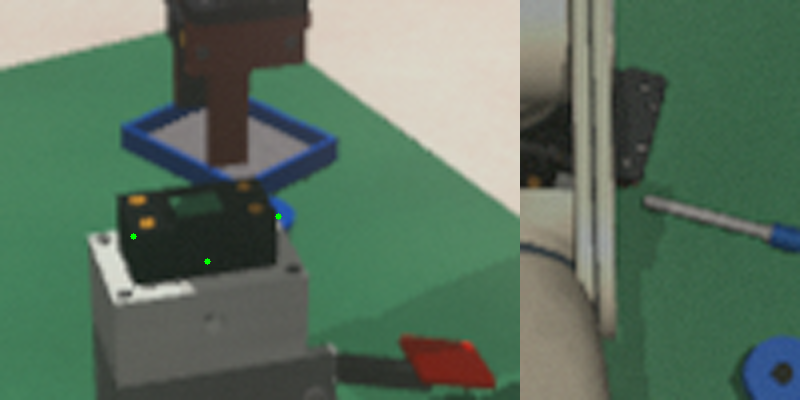

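The module stands proud at (200,230), its top corners near the predicted ones, and the lever pad is down at (447,362). The top view at right shows the drift lying flat on the bench at (645,200) to (800,240). Now I'll grip the module.

arm_command(
  series=[
    {"linear": [0.007,0,0.01],"turn": 0},
    {"linear": [0,0,0.02],"turn": 0},
    {"linear": [0,0,0.02],"turn": 0},
    {"linear": [0,0,0.015],"turn": 0},
    {"linear": [0,0,0.01],"turn": 0},
    {"linear": [0,0,0.005],"turn": 0},
    {"linear": [0,0,0],"turn": 0},
    {"linear": [0,0,0],"turn": 0},
  ],
)

```text
t: 20.9
ee_pos: [624.2, 30.9, 188.3]
orientation: [-3.117, 0.389, -0.002]
ft_force: [-0.5, 0.4, 0.9]
width: 88.0
grasp_force: 0.0
```

arm_command(
  jaw=-1,
  series=[
    {"linear": [0,0,0],"turn": 0},
    {"linear": [0,0,0],"turn": 0},
    {"linear": [0,0,0],"turn": 0},
    {"linear": [0,0,0],"turn": 0},
    {"linear": [0,0,0],"turn": 0},
    {"linear": [0,0,0],"turn": 0},
    {"linear": [0,0,0],"turn": 0},
    {"linear": [0,0,0],"turn": 0},
  ],
)

```text
t: 21.7
ee_pos: [623.8, 30.6, 187.8]
orientation: [3.117, -0.389, 0.0]
ft_force: [-0.4, -2.1, 1.9]
width: 48.5
grasp_force: 30.0
```

arm_command(
  series=[
    {"linear": [0,0,-0.005],"turn": 0},
    {"linear": [0,0,-0.01],"turn": 0},
    {"linear": [0,0,-0.012],"turn": 0},
    {"linear": [0,0,-0.015],"turn": 0},
    {"linear": [0,0,-0.015],"turn": 0},
    {"linear": [0,0,-0.01],"turn": 0},
    {"linear": [0,0,-0.005],"turn": 0},
    {"linear": [0,0,0],"turn": 0},
  ],
)

```text
t: 22.5
ee_pos: [624.1, 30.9, 260.8]
orientation: [-3.117, 0.389, -0.003]
ft_force: [0.7, 0.7, -3.0]
width: 48.4
grasp_force: 30.0
```

Run:
```python
from h import *
delta([396.7,-321.6,120],15.0)
```

```text
t 22.5 p [624.1  30.9 260.8] o [-3.117e+00  3.890e-01 -3.000e-03] w 48.42632837166751 g 29.99388061260106 F [ 0.7  0.7 -3. ] q [0.03  0.402 1.615 0.    1.123 1.849]
yaw 345.78 turn -0.51 lin now [-133.9  397.5  140.8] lin after turn [-310.9  281.6  140.8]
```

arm_command(
  series=[
    {"linear": [-0.004,0.012,0],"turn": 0},
    {"linear": [-0.008,0.024,0],"turn": 0},
    {"linear": [-0.01,0.03,0],"turn": 0},
    {"linear": [-0.012,0.035,0],"turn": 0},
    {"linear": [-0.012,0.035,0],"turn": 0},
    {"linear": [-0.012,0.035,0],"turn": 0},
    {"linear": [-0.012,0.035,0],"turn": 0},
    {"linear": [-0.012,0.035,0],"turn": 0},
    {"linear": [-0.012,0.035,0],"turn": 0},
    {"linear": [-0.012,0.035,0],"turn": 0},
  ],
)

```text
t: 23.5
ee_pos: [442.4, -245.7, 259.0]
orientation: [-3.117, 0.389, 0.002]
ft_force: [1.2, -0.7, -2.5]
width: 48.0
grasp_force: 30.0
```

arm_command(
  series=[
    {"linear": [-0.011,0.035,0],"turn": 0},
    {"linear": [-0.008,0.027,0],"turn": 0},
    {"linear": [-0.006,0.016,0],"turn": 0},
    {"linear": [-0.003,0.008,0.01],"turn": -0.05},
    {"linear": [0,0,0.02],"turn": -0.1},
    {"linear": [0,0,0.03],"turn": -0.11},
    {"linear": [0,0,0.03],"turn": -0.1},
    {"linear": [0,0,0.02],"turn": -0.1},
    {"linear": [0,0,0.01],"turn": -0.05},
    {"linear": [0,0,0],"turn": 0},
  ],
)

```text
t: 24.5
ee_pos: [394.3, -320.1, 137.6]
orientation: [-3.111, -0.41, 0.005]
ft_force: [0.3, 0.3, -2.6]
width: 48.1
grasp_force: 30.0
```

Run:
```python
from h import *
delta([396.7,-321.6,45],15.0)
```

```text
t 24.5 p [ 394.3 -320.1  137.6] o [-3.111 -0.41   0.005] w 48.0816842306638 g 29.99333883410145 F [ 0.3  0.3 -2.6] q [-0.705  0.411  1.955 -0.     0.781  0.604]
yaw -345.0 turn 0.0 lin now [ 1.9  2.  92.6] lin after turn [ 1.9  2.  92.6]
```

arm_command(
  series=[
    {"linear": [0.002,0.002,0.01],"turn": 0},
    {"linear": [0,0,0.02],"turn": 0},
    {"linear": [0,0,0.02],"turn": 0},
    {"linear": [0,0,0.015],"turn": 0},
    {"linear": [0,0,0.012],"turn": 0},
    {"linear": [0,0,0.008],"turn": 0},
    {"linear": [0,0,0],"turn": 0},
    {"linear": [0,0,0],"turn": 0},
  ],
)

```text
t: 25.3
ee_pos: [399.0, -322.7, 55.0]
orientation: [3.114, 0.41, 0.001]
ft_force: [0.7, -0.3, -3.1]
width: 48.1
grasp_force: 30.0
```

arm_command(
  series=[
    {"linear": [0,0,0.003],"turn": 0},
    {"linear": [0,0,0.002],"turn": 0},
    {"linear": [0,0,0.001],"turn": 0},
    {"linear": [0,0,0],"turn": 0},
    {"linear": [0,0,0],"turn": 0},
  ],
)

```text
t: 25.8
ee_pos: [398.8, -322.5, 48.8]
orientation: [3.115, 0.41, 0.0]
ft_force: [-0.1, -0.7, -2.6]
width: 48.2
grasp_force: 30.0
```

arm_command(
  series=[
    {"linear": [0,0,0.0015],"turn": 0},
    {"linear": [0,0,0.001],"turn": 0},
    {"linear": [0,0,0.0005],"turn": 0},
    {"linear": [0,0,0],"turn": 0},
    {"linear": [0,0,0],"turn": 0},
  ],
)

```text
t: 26.3
ee_pos: [398.8, -322.5, 45.6]
orientation: [-3.115, -0.41, 0.0]
ft_force: [0.5, 0.3, -2.8]
width: 48.4
grasp_force: 30.0
```

arm_command(
  series=[
    {"linear": [0,0,0.0005],"turn": 0},
    {"linear": [0,0,0.0005],"turn": 0},
    {"linear": [0,0,0],"turn": 0},
  ],
)

```text
t: 26.6
ee_pos: [398.8, -322.5, 44.6]
orientation: [-3.115, -0.41, 0.0]
ft_force: [0.4, 0.1, -2.2]
width: 48.1
grasp_force: 30.0
```

arm_command(
  series=[
    {"linear": [0,0,0.0005],"turn": 0},
    {"linear": [0,0,0.0005],"turn": 0},
    {"linear": [0,0,0],"turn": 0},
  ],
)

```text
t: 26.9
ee_pos: [398.8, -322.5, 44.3]
orientation: [3.115, 0.41, 0.0]
ft_force: [-1.6, 1.5, 6.0]
width: 48.2
grasp_force: 30.0
```

The module has touched the tray floor at 6 N, with its height as predicted. I'll release it and rise.

arm_command(
  jaw=1,
  series=[
    {"linear": [0,0,0],"turn": 0},
    {"linear": [0,0,0],"turn": 0},
    {"linear": [0,0,0],"turn": 0},
    {"linear": [0,0,0],"turn": 0},
    {"linear": [0,0,0],"turn": 0},
    {"linear": [0,0,0],"turn": 0},
  ],
)

```text
t: 27.5
ee_pos: [398.8, -322.5, 43.6]
orientation: [-3.115, -0.41, 0.0]
ft_force: [0.0, 0.1, 0.7]
width: 87.8
grasp_force: 0.0
```

arm_command(
  series=[
    {"linear": [0,0,-0.02],"turn": 0},
    {"linear": [0,0,-0.03],"turn": 0},
    {"linear": [0,0,-0.04],"turn": 0},
    {"linear": [0,0,-0.04],"turn": 0},
    {"linear": [0,0,-0.04],"turn": 0},
    {"linear": [0,0,-0.02],"turn": 0},
    {"linear": [0,0,0],"turn": 0},
    {"linear": [0,0,0],"turn": 0},
  ],
)

```text
t: 28.3
ee_pos: [398.5, -322.3, 233.3]
orientation: [3.115, 0.41, 0.0]
ft_force: [0.1, 0.6, -0.1]
width: 87.6
grasp_force: 0.0
```

Run:
```python
from h import *
st()
s=img('scene'); t=img('top')
A=cv2.resize(s['frame'][130:320,140:340],(400,380),interpolation=cv2.INTER_CUBIC)
B=cv2.resize(t['frame'][110:270,190:390],(400,320),interpolation=cv2.INTER_CUBIC)
B=cv2.copyMakeBorder(B,0,60,0,0,cv2.BORDER_CONSTANT); cv2.imwrite('pics/end.png',np.hstack([A,B]))
```

```text
t 28.3 p [ 398.5 -322.3  233.3] o [3.115 0.41  0.   ] w 87.5784066891598 g 0.0 F [ 0.1  0.6 -0.1] q [-0.703  0.269  1.883 -0.     0.989  0.606]
```

View pics/end.png

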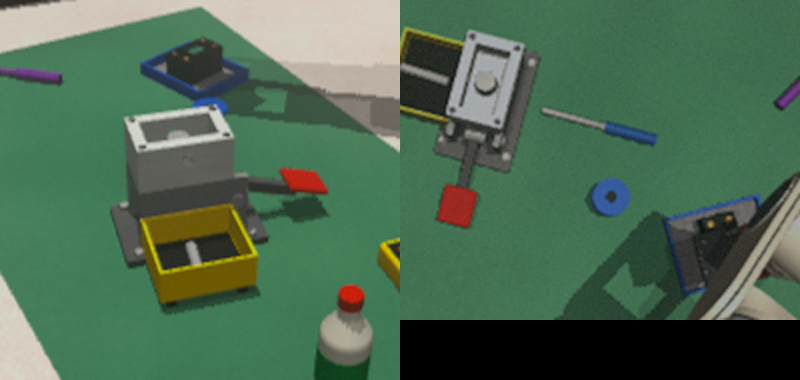

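The module stands upright in the tray (195,62), the pin is in the trough (195,255), the drift lies flat (545,110 to 655,137) and the lever is down. The reel has not moved, and neither the bottle nor the meter was touched.

```bash
python3 -c "
from workcell import ctrl
print(ctrl.close_job())"
```

```text
the job is handed in; nothing more can be done
None
```

The job is done and handed in at about 28 s: the pin is in the trough, the drift lies flat on the bench, the lever is fully down, the module stands upright in the blue tray, and the multimeter, bottle and reel were left alone.

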